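# Sort the left-hand and right-hand shelf brackets

### The job

Two loose white-painted metal shelf brackets, a left-hand one and its mirror-image right-hand one, stand rib up among the bar things. Sort them for the cabinet fitter: put each into the open wooden tray whose sample bracket, screwed to the ledge behind the tray, is of the same hand, and leave it lying on the tray's floor on its base plate, rib up.

Things in the scene. Friction and masses are not known exactly. Their poses are not given: they have to be found in the camera images.
- bracket_left: Left-hand loose white cast metal bracket, rib up, any yaw. Flat L base 5 mm thick; long leg x -42..42, y -12..12 mm; short arm at its +x end (x 18..42) out to y = +44 mm: seen from above, going along the leg towards the arm, the arm turns left. Grip rib on mid leg: 46 mm along x, 9 mm thick in y, top 50 mm above the underside. Origin: underside, below the rib's middle; z up. 0.25 kg.
- bracket_right: Right-hand loose white cast metal bracket, rib up, any yaw. Flat L base 5 mm thick; long leg x -42..42, y -12..12 mm; short arm at its +x end (x 18..42) out to y = -44 mm: seen from above, going along the leg towards the arm, the arm turns right. Grip rib on mid leg: 46 mm along x, 9 mm thick in y, top 50 mm above the underside. Origin: underside, below the rib's middle; z up. 0.25 kg.
- tray_left: fixed dark-wood tray for left-hand brackets, at the robot's left or right: inside 140 mm square, 5 mm walls, rim 25 mm and floor 5 mm above worktop. Origin: centre of the square, at worktop height; x to its back, z up. Ledge behind it (x 75..139, 20 mm high) bears the screwed-down left-hand sample, rib up, at x = 123 mm, top 70 mm up.
- tray_right: fixed dark-wood tray for right-hand brackets, at the robot's left or right: inside 140 mm square, 5 mm walls, rim 25 mm and floor 5 mm above worktop. Origin: centre of the square, at worktop height; x to its back, z up. Ledge behind it (x 75..139, 20 mm high) bears the screwed-down right-hand sample, rib up, at x = 123 mm, top 70 mm up.

How it is judged:
At the end, for the whole second after the job is handed in: Each bracket rests inside the tray with the sample of its own hand: its origin within 68 mm of the tray's centre along both of the tray's axes, and less than 11 mm above the worktop (the tray floor is at 5 mm), upright to within about 10 degrees, and still (x of bracket_left in the frame of tray_left between -0.068 and 0.068 m and y of bracket_left in the frame of tray_left between -0.068 and 0.068 m and z of bracket_left in the frame of tray_left between 0 and 0.011 m and angle between each of bracket_left, bracket_right's own z axis and vertical below 0.17 rad and linear speed of each of bracket_left, bracket_right below 0.02 m/s and angular speed of each of bracket_left, bracket_right below 0.2 rad/s and x of bracket_right in the frame of tray_right between -0.068 and 0.068 m and y of bracket_right in the frame of tray_right between -0.068 and 0.068 m and z of bracket_right in the frame of tray_right between 0 and 0.011 m); the robot touches nothing.
It also fails if it takes over 58 s, if anything falls off the work surface, if the arm or the gripper's body presses on something with over 40 N, if the wrist force passes 120 N, or if a joint passes its speed limit or range.

### The arm

A 6-joint arm with a two-finger parallel gripper is mounted at the origin on a cart in front of the work surface, level with it; the furniture and walls round the work are solid. World frame = base frame: x ahead of the robot, y to its left, z up, the work surface at z = 0. Lengths are in m, angles in rad, forces in N, time in s.
With the tool pointing down it reaches from about 0.35 to 0.775 m from the base axis. Payload 7.3 kg.
Tool frame: the origin (TCP) lies at the very end of the fingers, on their centre line; the grasp point (between the pads) lies grip_point_offset behind it (grip_point_offset is the distance from the TCP to the grasp point, in m); z points along the fingers, y is the direction in which the jaws open and shut (so a half turn about z gives the same grasp; the last joint's range is limited). The gripper opens to 92 mm and grips with 3 to 60 N. Pads are 19 mm wide; open, the fingers measure 130 mm over their backs; the gripper's body (75 mm by 190 mm) begins 47 mm behind the grasp point.
Start: joints at [0.956, 0.342, 1.524, -0, 1.275, -0.146], TCP at [0.237, 0.468, 0.227] pointing down, gripper open.
Joint ranges: [-2.53, 2.53], [-0.77, 2.02], [0.04, 2.7], [-1, 4.14], [0.28, 2.66], [-3.11, 3.11]. Speed limits (rad/s): [2.57, 2.57, 3.14, 3.14, 3.14, 3.14].

### API

Orientations are given as [roll, pitch, yaw] about the fixed x, y, z axes, in that order (R = Rz(yaw) Ry(pitch) Rx(roll)).
In Python, from cell import * gives the robot as it stands.
- The arm moves only by the shell command python3 -m inch 'ROWS' [OPENING] [FORCE]. ROWS is JSON, a list that holds one entry, the list of rows, each a list of 4 numbers: the shift along the tool's x, y, z in mm, then the turn about the tool's z in rad. In form: [[[x, y, z, roll], ...]]. A call has 1 to 10 rows; each row shifts and turns the commanded pose from where the row before left it, along the tool's axes as they then stand; what a row does not reach is not made up. A row lasts 1/8 s, in which the tool goes at most 62.5 mm and 10.7 degrees, less where a joint would pass 70% of its speed; a pose out of reach is approached as far as the arm can. A call with a gripper value outside its range is refused whole. OPENING is the closure, from -1 (fully open) to 1 (shut), set as the call begins (- or left out, the last holds). The fingers move at their own pace and stop on an object; FORCE is the grip in N (left out, the last holds). Time passes only in rows, so rows that do not move let the fingers close. It gives the time, the measured TCP pose, the force and the opening at its end, in the units of the state.
- observe(): the state, without advancing time (a new reading comes with each control period).
- read_camera(name): name is "side" or "top"; returns a dict with "img" (384x512x3 uint8, blue, green, red), "fx", "fy", "cx", "cy" (pixels), "eye" and "rotation" of the camera in the world. Camera axes: x right, y down, z forward; pixel columns grow to the right and rows downward; lengths in m; the calibration is good to about 2 mm. A picture is of the moment at which its call begins. There is no depth.
- hand_in(): hands the job in, once; it reports no verdict.
Trained networks look in the newest picture that a camera, given by its name, has taken for a name from the list of things; names that differ only in an ending like _2 or _b are one class to them, and where a whole thing is asked for, a point or a joint stands for the part that bears it (a point fixed in the world has none). Each returns a list of dicts, best first, with "conf" (0 to 1); they miss things now and then, are a little off and sometimes report something else, mostly with a low value. They report only what shows in the picture. A call takes as long as a camera call.
- boxes_of(camera, label): "at" ([row, column] in pixels, amid what is visible of it).
- place_of(camera, label): "at" ([row, column] in pixels: a listed point, or the origin of a listed thing).
The state is a dict: "time": time; "qpos": joint angles; "qvel": joint speeds; "joint_efforts": joint torques, N m; "tool_pos": TCP position; "tool_rot": TCP orientation; "contact_force": force on the tool from outside, world axes, zero at the start; "torque": the same for the moment, N m; "opening": finger opening in m.
Only numpy, scipy, OpenCV 4.12 (cv2) and the standard library are available. Lean on these libraries where they do the work, as an engineer would, in place of code of your own. Each camera call takes 0.05 s, during which the arm holds its last target. There are 200 camera calls.

## Working session

There is one attempt and no reset: what is moved stays moved. The work goes in short steps, Python scripts to look and compute and a shell command to move; the robot and the scene stay as the last step left them, time stands still between calls to the robot, and variables do not carry over. Pictures are saved under pics/ and viewed, about 8 in all and at most 12, crops included, and the job is handed in when it is done.

```bash
ls; mkdir -p pics
cat > h.py <<'E'
from cell import *
import numpy as np, cv2
def ray(c,at,z):
    r,col=at; d=np.array(c["rotation"])@np.array([(col-c["cx"])/c["fx"],(r-c["cy"])/c["fy"],1.])
    e=np.array(c["eye"]); return e+d*(z-e[2])/d[2]
E
python3 - <<'E'
from h import *
for n in("top","side"):
    c=read_camera(n); cv2.imwrite(f"pics/{n}0.png",c["img"]); print(n,c["eye"],np.round(c["rotation"],3).tolist(),c["fx"],c["cx"],c["cy"])
    for l in("bracket_left","bracket_right","tray_left","tray_right"):
        for d in place_of(n,l)[:4]: print(l,np.round(d["at"],1),round(d["conf"],2),np.round(ray(c,d["at"],0),3))
s=observe(); print(s)
E
```

```text
pics
top [0.35756577 0.01668317 1.18194288] [-2.992, -0.019, -1.597] 414.08793187708824 258.10716750467384 193.05504326786428Traceback (most recent call last):
  File "<stdin>", line 5, in <module>
  File "h.py", line 5, in ray
    e=np.array(c["eye"]); return e+d*(z-e[2])/d[2]
                                              ~^^^
IndexError: invalid index to scalar variable.
```

```bash
cat > h.py <<'E'
from cell import *
import numpy as np, cv2
from scipy.spatial.transform import Rotation as Ro
def rot(c): return Ro.from_euler('xyz',c["rotation"]).as_matrix()
def ray(c,at,z):
    r,col=at; d=rot(c)@np.array([(col-c["cx"])/c["fx"],(r-c["cy"])/c["fy"],1.])
    e=np.array(c["eye"]); return e+d*(z-e[2])/d[2]
def proj(c,p):
    v=(np.atleast_2d(p)-np.array(c["eye"]))@rot(c)
    return np.c_[v[:,1]/v[:,2]*c["fy"]+c["cy"],v[:,0]/v[:,2]*c["fx"]+c["cx"]]
E
python3 - <<'E'
from h import *
for n in("top","side"):
    c=read_camera(n); cv2.imwrite(f"pics/{n}0.png",c["img"]); print(n,c["eye"],c["rotation"],c["fx"],c["cx"],c["cy"])
    for l in("bracket_left","bracket_right","tray_left","tray_right"):
        for d in place_of(n,l)[:4]: print(l,np.round(d["at"],1),round(d["conf"],2),np.round(ray(c,d["at"],0),3))
s=observe(); print(s)
E
```

```text
top [0.35756577 0.01668317 1.18194288] [-2.99207148 -0.01889693 -1.5968485 ] 414.08793187708824 258.10716750467384 193.05504326786428
bracket_left [229.9 243.3] 0.65 [0.43  0.035 0.   ]
bracket_right [172.2 282.4] 0.61 [ 0.595 -0.083  0.   ]
tray_left [219.3 360.3] 0.92 [ 0.452 -0.302  0.   ]
tray_right [227.7 144.3] 0.59 [0.443 0.315 0.   ]
side [-0.47424847 -0.59740394  0.94804968] [-2.24074836  0.00238397 -1.0306312 ] 477.7352823309035 260.5869228939236 188.30594298003638
bracket_left [212.7 229.6] 0.6 [0.402 0.039 0.   ]
bracket_right [193.1 293.1] 0.62 [ 0.583 -0.081  0.   ]
tray_left [244.1 339.9] 0.87 [ 0.449 -0.298 -0.   ]
tray_right [177.3 165.2] 0.94 [0.44 0.32 0.  ]
{'time': 0.6, 'qpos': array([ 9.55964199e-01,  3.41956598e-01,  1.52413139e+00, -7.92767570e-06,
        1.27541808e+00, -1.45990408e-01]), 'qvel': array([ 2.49195015e-05,  5.02721363e-04, -1.66930898e-03,  7.69018350e-04,
        4.06145191e-04,  9.00132595e-05]), 'joint_efforts': array([ 1.01341564e-03, -4.30923736e+01, -2.44397968e+01,  7.20174727e-02,
        4.83999972e-02,  5.55570898e-05]), 'tool_pos': array([0.23719967, 0.46835806, 0.22675208]), 'tool_rot': array([3.14150808e+00, 2.01009527e-05, 2.67275324e+00]), 'contact_force': array([-0.320418  ,  0.03052915,  0.47013404]), 'torque': array([-0.01298636,  0.05297937, -0.03530526]), 'opening': 0.09181108472849853}
```

View pics/top0.png

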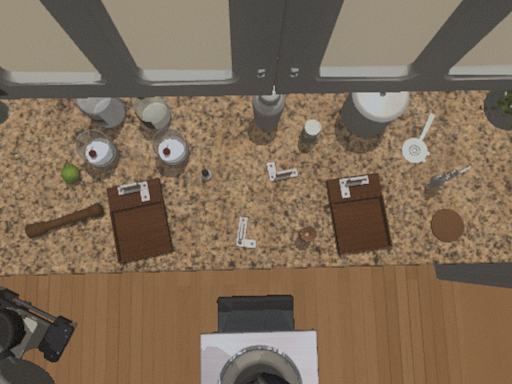

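View pics/side0.png

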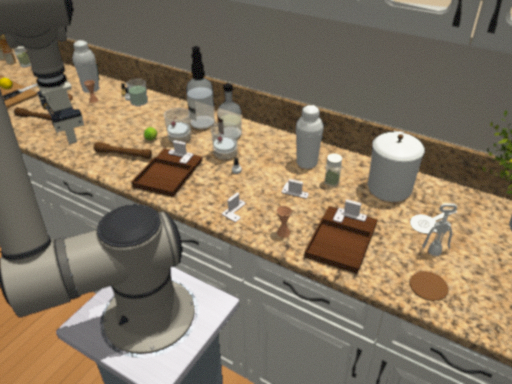

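Run:
```python
import cv2,numpy as np
i=cv2.imread("pics/top0.png")
f=lambda r,c,h=24,w=32:cv2.resize(i[r-h:r+h,c-w:c+w],(400,300),interpolation=cv2.INTER_CUBIC)
cv2.imwrite("pics/z.png",np.vstack([np.hstack([f(233,245),f(172,283)]),np.hstack([f(190,135),f(186,355)])]))
```

```text
(no output)
```

View pics/z.png

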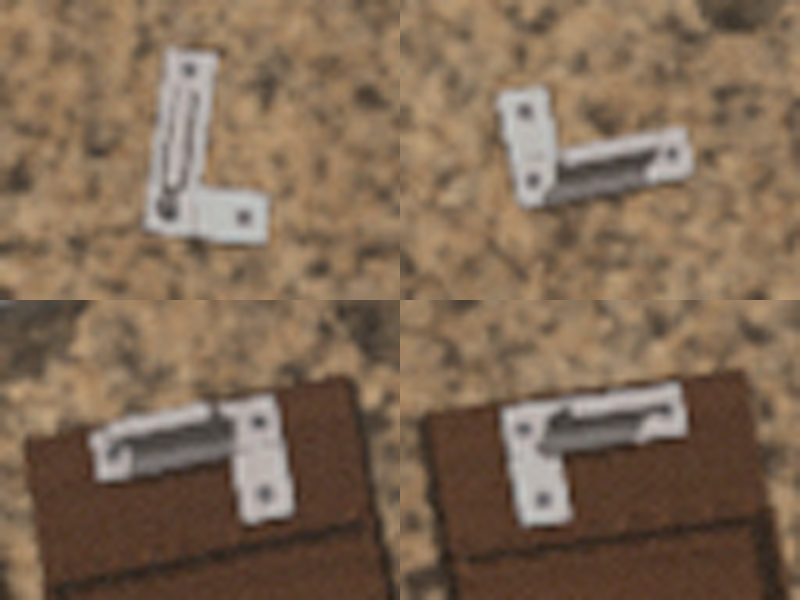

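```bash
cat > fit.py <<'E'
from h import *
from scipy.optimize import least_squares
def fit(c,px,m,z,p0=None):
    w=np.array([ray(c,p,z)[:2] for p in px]); m=np.array(m)/1000.
    mc,wc=m-m.mean(0),w-w.mean(0)
    a=np.arctan2((mc[:,0]*wc[:,1]-mc[:,1]*wc[:,0]).sum(),(mc*wc).sum())
    R=np.array([[np.cos(a),-np.sin(a)],[np.sin(a),np.cos(a)]])
    t=w.mean(0)-R@m.mean(0); return t,a,1000*np.abs(w-(m@R.T+t)).max()
E
python3 - <<'E'
from fit import *
c=read_camera("top")
L=[(-42,-12),(-42,12),(42,-12),(42,44),(18,44),(18,12)]
Rr=[(-42,-12),(-42,12),(42,12),(42,-44),(18,-44),(18,-12)]
def P(r0,c0,l): return [(r0-.5+y/6.25,c0-.5+x/6.25) for x,y in l]
r=dict(A=fit(c,P(209,213,[(165,48),(217,55),(145,230),(265,243),(270,195),(205,187)]),L,.005),
B=fit(c,P(148,251,[(285,128),(292,170),(122,207),(97,95),(147,88),(157,150)]),Rr,.005),
SR=fit(c,P(166,103,[(92,132),(98,182),(277,95),(295,217),(243,225)]),[(-42,12),(-42,-12),(42,12),(42,-44),(18,-44)],.025),
SL=fit(c,P(162,323,[(283,83),(287,130),(102,105),(122,225),(172,222)]),[(-42,-12),(-42,12),(42,-12),(42,44),(18,44)],.025))
for k,v in r.items(): print(k,np.round(v[0],4),round(v[1],3),round(v[2],1))
import cell; print(grip_point_offset)
for n in("top","side"):
    c=read_camera(n)
    print(n,[np.round(ray(c,place_of(n,l)[0]["at"],0)[:2],3) for l in("tray_left","tray_right","bracket_left","bracket_right")])
for l,z in(("A",0),("B",0)):
    t=r[l][0]; c=read_camera("side"); print(proj(c,[[*t,0.],[*t,.05]]).round(1))
E
```

```text
A [0.4258 0.0401] 3.004 1.5
B [ 0.5876 -0.0835] 1.749 2.2
SR [0.5547 0.3433] -1.401 0.6
SL [ 0.5609 -0.2834] 1.681 1.4
0.0188Traceback (most recent call last):
  File "<stdin>", line 14, in <module>
IndexError: list index out of range
```

```bash
cat > d.py <<'E'
import sys
from h import *
x,y,z,yaw=map(float,sys.argv[1:]); s=observe(); p=s["tool_pos"]; cy=s["tool_rot"][2]
dr=(yaw-cy+np.pi/2)%np.pi-np.pi/2; a=cy+dr; d=1000*(np.array([x,y,z])-p)
print("roll",round(-dr,3),"then shift",round(d[0]*np.cos(a)+d[1]*np.sin(a),1),round(d[0]*np.sin(a)-d[1]*np.cos(a),1),round(-d[2],1),"t",s["time"],s["opening"])
E
python3 -m inch '[[[0,0,0,-0.165],[0,0,0,-0.166],[-30,-50,0,0],[-30,-50,0,0],[-30,-50,0,0],[-30,-50,0,0],[-30,-50,0,0],[-30,-50,0,0],[-30,-50,0,0],[-30,-48,0,0]]]' -0.3; python3 d.py 0.426 0.040 0.018 3.004
```

```text
time: 2.05
tool_pos: [0.4208, 0.0393, 0.227]
tool_rot: [3.141, 0.001, 3.003]
contact_force: [1.0, 0.2, 0.5]
opening: 0.0597
roll -0.001 then shift -5.0 1.4 209.0 t 2.05 0.05968667305323097
```

```bash
python3 -m inch '[[[-5,1.4,40,0],[0,0,40,0],[0,0,40,0],[0,0,30,0],[0,0,0,0]]]'
python3 - <<'E'
from fit import *
c=read_camera("side"); i=c["img"].copy()
cv2.imwrite("pics/s1.png",np.hstack([cv2.resize(i[140:260,160:260],(500,600),interpolation=2),cv2.resize(read_camera("top")["img"][190:260,215:265],(300,600)[:2] if 0 else (300,600),interpolation=2)]))
print(proj(c,[[.4258,.0401,0],[.4258,.0401,.05]]))
E
```

```text
time: 2.68
tool_pos: [0.424, 0.042, 0.0754]
tool_rot: [-3.141, -0.004, 3.004]
contact_force: [0.1, 0.5, 0.2]
opening: 0.0597
[[208.19181241 233.71674947]
 [195.43925852 233.08906565]]
```

View pics/s1.png

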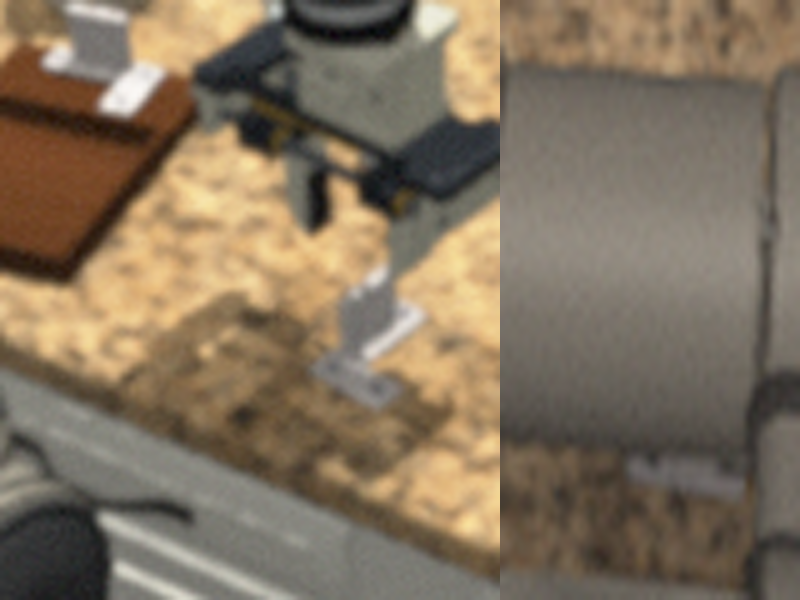

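The side crop shows the open fingers (tips near px 222,180 and 242,188) above the left bracket's rib. The rib is at about (235,203), which matches the projected estimate of 208/195, 233.5. Descend and grip.

```bash
python3 -m inch '[[[-2,-2,20,0],[0,0,19,0],[0,0,18,0],[0,0,0,0]]]'; python3 -m inch '[[[0,0,0,0],[0,0,0,0],[0,0,0,0],[0,0,0,0],[0,0,0,0],[0,0,0,0]]]' 1 40; python3 -m inch '[[[0,0,-20,0],[0,0,-30,0],[0,0,-40,0],[0,0,0,0]]]';python3 d.py 0.439 -0.297 0.1 3.25; python3 d.py 0.439 -0.297 0.1 3.004
```

```text
time: 3.28
tool_pos: [0.4275, 0.0397, 0.0203]
tool_rot: [3.142, 0.0, 3.004]
contact_force: [-0.2, 0.4, -0.1]
opening: 0.0596
time: 4.03
tool_pos: [0.4272, 0.0397, 0.0198]
tool_rot: [3.141, 0.0, 3.004]
contact_force: [0.6, 1.3, 0.9]
opening: 0.0087
time: 4.53
tool_pos: [0.4287, 0.0395, 0.1117]
tool_rot: [3.141, 0.005, 3.004]
contact_force: [0.5, 0.6, -2.4]
opening: 0.009
roll -0.246 then shift 26.1 -335.7 11.7 t 4.525 0.009018927391201212
roll -0.0 then shift -56.4 -331.9 11.7 t 4.525 0.009018927391201212
```

```bash
python3 -m inch '[[[0,0,-40,-0.123],[0,0,-5,-0.123],[5,-45,0,0],[5,-55,0,0],[5,-55,0,0],[5,-55,0,0],[5,-55,0,0],[0,-50,0,0],[0,-6,0,0],[0,0,0,0]]]'; python3 d.py 0.442 -0.283 0.026 3.25
python3 - <<'E'
from h import *
c=read_camera("side");t=read_camera("top")
for n,k in(("side",c),("top",t)):
  for d in place_of(n,"tray_left")[:2]: print(d["conf"],ray(k,d["at"],0))
cv2.imwrite("pics/s2.png",np.hstack([cv2.resize(c["img"][150:290,280:400],(400,466)),cv2.resize(t["img"][160:265,310:400],(400,466))]))
E
```

```text
time: 5.78
tool_pos: [0.4361, -0.2815, 0.153]
tool_rot: [3.139, -0.002, -3.034]
contact_force: [-0.1, -0.2, -1.7]
opening: 0.0085
roll -0.001 then shift -5.7 -2.1 127.0 t 5.775 0.008540214885110392
0.69 [ 0.45503665 -0.30160656  0.        ]
0.96 [ 0.44676791 -0.29087712  0.        ]
```

View pics/s2.png

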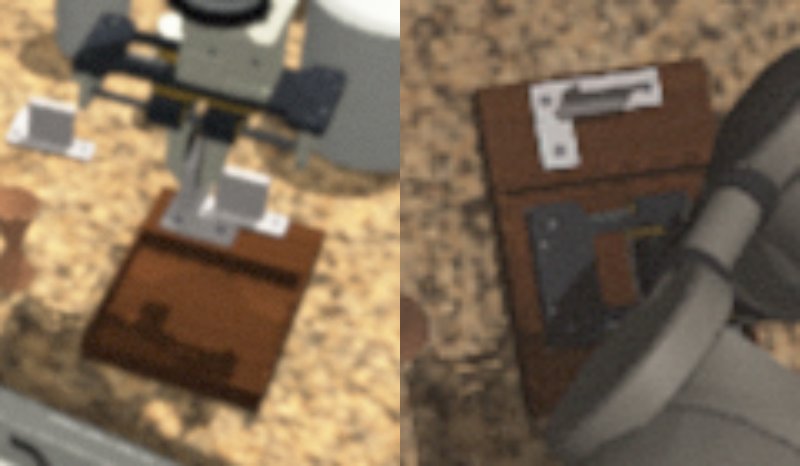

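Bracket hangs over the left tray, and its heading points toward the robot as planned. The sample behind it is left-handed. Lower it.

```bash
python3 -m inch '[[[-5,-2,30,0],[0,0,35,0],[0,0,30,0],[0,0,18,0],[0,0,8,0],[0,0,5,0],[0,0,0,0]]]'; python3 d.py 0.442 -0.283 0.025 3.25
```

```text
time: 6.85
tool_pos: [0.4423, -0.2836, 0.0291]
tool_rot: [-3.141, 0.0, -3.033]
contact_force: [-1.1, 0.7, -2.1]
opening: 0.0091
roll 0.0 then shift 0.3 0.6 4.1 t 6.85 0.009111707577150055
```

```bash
python3 -m inch '[[[0,0,2,0],[0,0,2,0],[0,0,0.5,0],[0,0,0,0]]]'; python3 -m inch '[[[0,0,0,0],[0,0,0,0],[0,0,0,0],[0,0,0,0]]]' -0.1;python3 -m inch '[[[0,0,-20,0],[0,0,-40,0],[0,0,-50,0],[0,0,-50,0],[0,0,0,0]]]' ; python3 d.py .5876 -.0835 .16 1.749
```

```text
time: 7.35
tool_pos: [0.4423, -0.2838, 0.0248]
tool_rot: [-3.141, 0.001, -3.033]
contact_force: [-0.4, 0.6, 4.7]
opening: 0.0087
time: 7.85
tool_pos: [0.4421, -0.2836, 0.0241]
tool_rot: [3.141, -0.0, -3.033]
contact_force: [0.3, 0.2, 0.0]
opening: 0.0441
time: 8.48
tool_pos: [0.4438, -0.2851, 0.1882]
tool_rot: [-3.135, 0.006, -3.033]
contact_force: [0.0, 0.2, -1.3]
opening: 0.0506
roll 1.501 then shift 172.9 177.2 28.2 t 8.475 0.05064428072913301
```

```bash
python3 -m inch '[[[0,0,0,0.167],[0,0,0,0.167],[0,0,0,0.167],[0,0,0,0.167],[0,0,0,0.167],[0,0,0,0.167],[0,0,0,0.167],[0,0,0,0.166],[0,0,0,0.166]]]'; python3 d.py .5876 -.0835 .16 1.749
python3 - <<'E'
from h import *
c=read_camera("side");t=read_camera("top")
print("bottle base",ray(c,(166,308),0),"jar base",ray(c,(185,331),0))
e=[ray(c,(107,311),z) for z in(.15,.2)]; print("bottle top side",e, "top cam",[ray(t,(88,275),z) for z in(.15,.2)])
print("jar top side",[ray(c,(158,334),z) for z in(.06,.1)],"top cam",[ray(t,(126,313),z) for z in(.06,.1)])
cv2.imwrite("pics/s3.png",np.hstack([cv2.resize(c["img"][90:290,250:410],(480,600)),cv2.resize(t["img"][160:265,320:400],(320,420))[:,:] if 0 else cv2.resize(t["img"][80:265,310:395],(276,600))]))
E
```

```text
time: 9.6
tool_pos: [0.4416, -0.2832, 0.1827]
tool_rot: [-3.14, -0.002, 1.743]
contact_force: [-0.7, 0.6, -0.6]
opening: 0.0509
roll -0.006 then shift 170.6 179.1 22.7 t 9.6 0.05094493487104501
bottle base [ 7.37908210e-01 -5.55656814e-02  1.11022302e-16] jar base [ 0.68177647 -0.16610476  0.        ]
bottle top side [array([0.86166376, 0.0045953 , 0.15      ]), array([ 0.7779652, -0.0331216,  0.2      ])] top cam [array([ 0.79003041, -0.05842748,  0.15      ]), array([ 0.76907651, -0.0547882 ,  0.2       ])]
jar top side [array([ 0.74437506, -0.14256698,  0.06      ]), array([ 0.68948517, -0.16305398,  0.1       ])] top cam [array([ 0.7133293 , -0.16847483,  0.06      ]), array([ 0.70064546, -0.16187349,  0.1       ])]
```

View pics/s3.png

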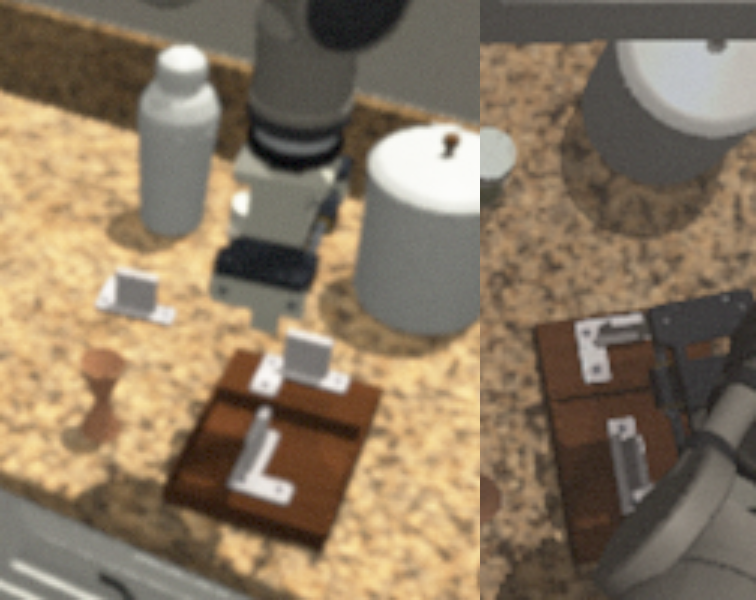

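Left bracket lies flat in the left tray, clear of the walls. The bottle (x about 0.765) and jar (about 0.70, -0.162) leave roughly 40 mm around the right bracket's grasp.

```bash
python3 -m inch '[[[45,0,0,-0.006],[50,20,0,0],[40,40,0,0],[36,45,0,0],[0,50,0,0],[0,24,20,0],[0,0,40,0],[0,0,30,0],[0,0,0,0]]]'; python3 d.py .5876 -.0835 .02 1.749
python3 - <<'E'
from h import *
c=read_camera("side")
print(proj(c,[[.5876,-.0835,0],[.5876,-.0835,.05],[.5876,-.0835,.005]]))
cv2.imwrite("pics/s4.png",cv2.resize(c["img"][120:230,240:360],(600,550),interpolation=2))
E
```

```text
time: 10.82
tool_pos: [0.585, -0.0821, 0.0912]
tool_rot: [-3.136, -0.003, 1.758]
contact_force: [-0.2, 0.0, 0.6]
opening: 0.0507
roll 0.009 then shift -1.8 2.3 71.2 t 10.825 0.05068202717833163
[[192.52914233 294.64295774]
 [179.95368936 295.31960305]
 [191.29492328 294.70936716]]
```

View pics/s4.png

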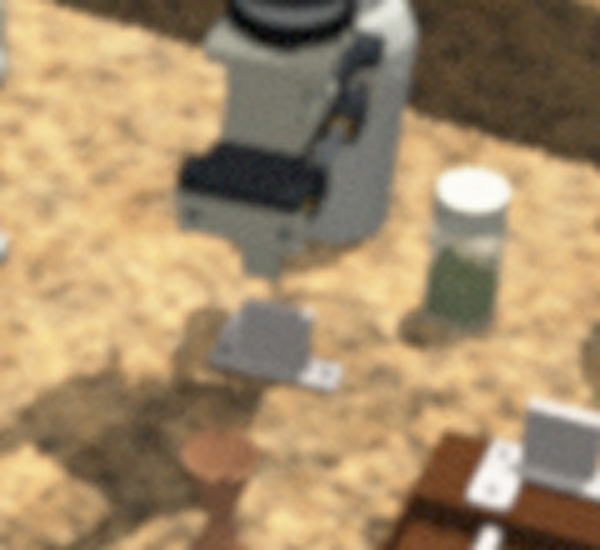

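The rib sits at px (181–194, 295) against a prediction of (180–192, 295), so the estimate is good to a few mm. Descend.

```bash
python3 -m inch '[[[-2,1,25,0.009],[0,0,25,0],[0,0,14,0],[0,0,7,0],[0,0,0,0]]]'; python3 -m inch '[[[0,0,0,0],[0,0,0,0],[0,0,0,0],[0,0,0,0],[0,0,0,0],[0,0,0,0]]]' 1 40; python3 -m inch '[[[0,0,-20,0],[0,0,-35,0],[0,0,-45,0],[0,0,-45,0],[0,0,0,0]]]';python3 d.py 0.436 0.304 0.16 1.741
```

```text
time: 11.5
tool_pos: [0.5887, -0.0846, 0.0236]
tool_rot: [3.141, 0.0, 1.746]
contact_force: [0.7, 0.0, 0.0]
opening: 0.0504
time: 12.25
tool_pos: [0.5885, -0.0845, 0.0233]
tool_rot: [3.141, -0.0, 1.746]
contact_force: [0.8, -1.2, 0.6]
opening: 0.0087
time: 12.88
tool_pos: [0.5902, -0.085, 0.1718]
tool_rot: [3.135, 0.003, 1.746]
contact_force: [-0.3, -0.8, -3.9]
opening: 0.0092
roll 0.005 then shift 409.5 -86.1 11.8 t 12.875 0.009153151623216725
```

```bash
python3 d.py 0.423 0.316 0.16 1.741; python3 -m inch '[[[30,-40,0,0.005],[50,-30,0,0],[58,-20,0,0],[60,-5,0,0],[60,0,0,0],[60,0,0,0],[50,0,0,0],[40,0,0,0],[0,0,0,0]]]'; python3 d.py 0.423 0.316 0.16 1.741
```

```text
roll 0.005 then shift 423.5 -96.9 11.8 t 12.875 0.009153151623216725
time: 14.0
tool_pos: [0.4239, 0.3032, 0.1665]
tool_rot: [-3.139, 0.0, 1.745]
contact_force: [0.4, -0.6, -3.2]
opening: 0.0086
roll 0.004 then shift 12.8 1.2 6.5 t 14.0 0.008597011070108013
```

```bash
python3 -m inch '[[[13,1,20,0],[0,0,30,0],[0,0,30,0],[0,0,0,0]]]'; python3 d.py 0.423 0.316 0.0285 1.741
python3 - <<'E'
from h import *
c=read_camera("side");t=read_camera("top")
cv2.imwrite("pics/s5.png",np.hstack([cv2.resize(c["img"][110:220,110:220],(400,400)),cv2.resize(t["img"][170:270,95:195],(400,400))]))
E
```

```text
time: 14.5
tool_pos: [0.4225, 0.3122, 0.0854]
tool_rot: [-3.135, 0.003, 1.74]
contact_force: [0.0, -0.3, -0.8]
opening: 0.009
roll -0.001 then shift 3.6 1.1 56.9 t 14.5 0.008966194924175552
```

View pics/s5.png

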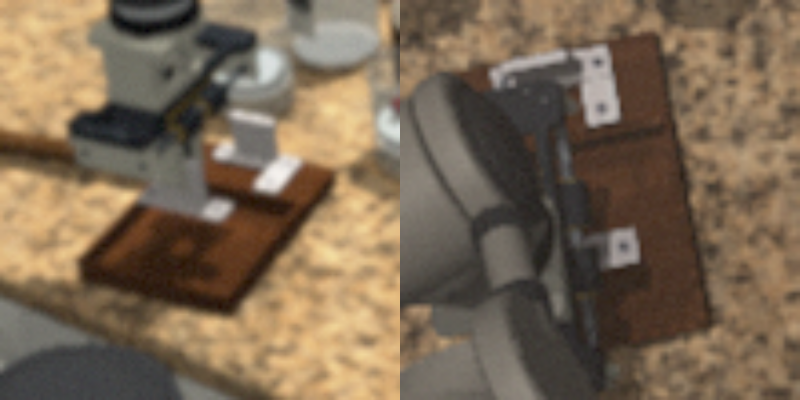

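The right bracket is over the right tray's interior, and its tail end at top-camera px (231,151) is inside the walls. Lower and release.

```bash
python3 -m inch '[[[3,1,20,0],[0,0,15,0],[0,0,10,0],[0,0,6,0],[0,0,4,0],[0,0,2,0],[0,0,0,0]]]'; python3 d.py 0.423 0.316 0.0285 1.741
```

```text
time: 15.48
tool_pos: [0.425, 0.3175, 0.0313]
tool_rot: [3.141, -0.0, 1.741]
contact_force: [-0.5, 0.0, -2.9]
opening: 0.0088
roll -0.0 then shift -1.1 -2.2 2.8 t 15.475 0.00879500917788654
```

```bash
python3 -m inch '[[[0,0,1.5,0],[0,0,1.5,0],[0,0,0.3,0],[0,0,0,0]]]'; python3 -m inch '[[[0,0,0,0],[0,0,0,0],[0,0,0,0],[0,0,0,0]]]' -0.1;python3 -m inch '[[[0,0,-20,0],[0,0,-40,0],[0,0,-50,0],[0,0,-50,0],[-60,0,0,0],[-60,0,0,0],[-60,0,0,0],[-60,0,0,0],[0,0,0,0],[0,0,0,0]]]'
python3 - <<'E'
from h import *
c=read_camera("side");t=read_camera("top")
for n,k in(("side",c),("top",t)):
  for l in("bracket_left","bracket_right","tray_left","tray_right"):
    for d in place_of(n,l)[:2]: print(n,l,round(d["conf"],2),ray(k,d["at"],.005 if "br" in l else 0).round(3))
cv2.imwrite("pics/s6.png",np.vstack([np.hstack([cv2.resize(c["img"][120:220,110:220],(385,300)),cv2.resize(t["img"][170:270,95:195],(385,300))]),np.hstack([cv2.resize(c["img"][180:290,290:400],(385,300)),cv2.resize(t["img"][170:270,310:410],(385,300))])]))
E
```

```text
time: 15.98
tool_pos: [0.4251, 0.3175, 0.0282]
tool_rot: [3.141, -0.0, 1.741]
contact_force: [-1.4, -0.3, 2.7]
opening: 0.0083
time: 16.48
tool_pos: [0.4249, 0.3174, 0.0279]
tool_rot: [3.142, -0.0, 1.741]
contact_force: [0.4, 0.2, -0.4]
opening: 0.0442
time: 17.73
tool_pos: [0.4654, 0.0811, 0.1879]
tool_rot: [-3.142, -0.001, 1.74]
contact_force: [-0.2, -0.2, -0.1]
opening: 0.0504
side bracket_left 0.54 [ 0.426 -0.277  0.005]
side bracket_right 0.75 [0.426 0.323 0.005]
side tray_left 0.68 [ 0.436 -0.305  0.   ]
side tray_right 0.81 [0.434 0.3   0.   ]
top bracket_left 0.62 [ 0.449 -0.286  0.005]
top tray_left 0.85 [ 0.447 -0.3    0.   ]
top tray_right 0.56 [0.436 0.318 0.   ]
```

View pics/s6.png

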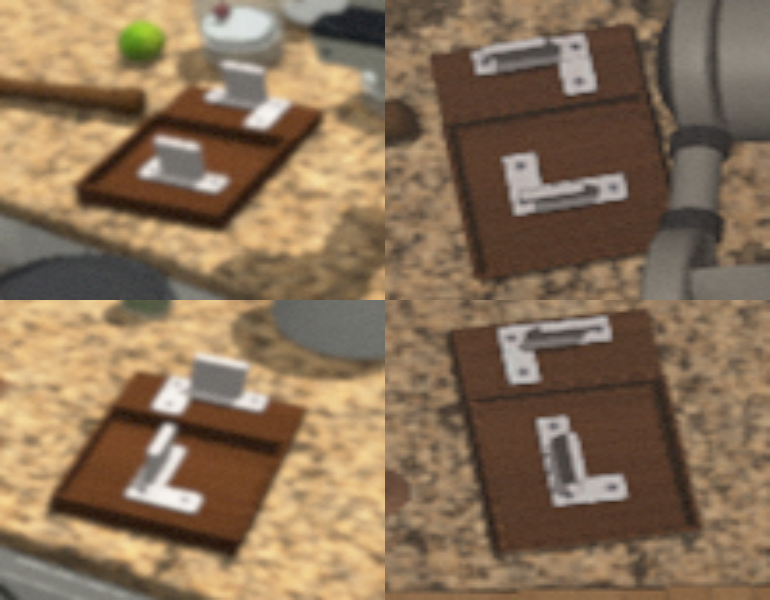

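Both brackets lie flat, rib up, well inside their trays. In each tray the loose bracket and the sample are the same hand.

```bash
python3 -c "
from cell import *
print(hand_in())"
```

```text
the job is handed in; nothing more can be done
None
```

Both brackets are sorted, and I handed the job in at about 18 s on the robot's clock, against the 58 s limit. Each one was gripped by its rib, carried to its tray, lowered onto the floor and released. The left-hand bracket is in the tray on the robot's right (y about -0.30), and the right-hand one is in the tray on its left (y about +0.32).

- **Placement:** the last pictures show both brackets flat and rib up, about 20 mm or less from their tray's centre along each axis. Each is the same hand as the sample behind it.
- **Forces:** contact readings stayed under about 5 N, and the gripper was clear of everything at the end.
- **Checks that failed or disagreed:** in the last check, the top camera's network did not report the right bracket. I confirmed that one from the side camera and the picture. The two cameras' position estimates differed by up to about 23 mm, still well inside the 68 mm limit.

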